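# Start the rotor-lid screw of a microcentrifuge

### The job

The clear lid has just been set back on the microcentrifuge's rotor and its screw must be started by hand. First turn the run timer back until its pointer stands on the zero mark (not past it onto the continuous-run arc), so that the rotor cannot spin. Then turn the rotor-lid screw backward (anticlockwise) until you feel it drop off the start of the thread, turn it forward (clockwise) one full turn from there and no farther, and finish with the gripper still closed on the screw's bar, holding it started; leave the speed dial and the things on the bench as they are.

Things in the scene. Friction and masses are not known exactly. Their poses are not given: they have to be found in the camera images.
- centrifuge: cream microcentrifuge, fixed, 240 x 300 x 165 mm, hood open. Origin: centre of its underside, on the bench; x to the right seen from its front, z up. Front -y: two dials on a flat deck 165 mm up. Raised hood (to 385 mm up) at the +y edge. Rotor in a bowl 196 mm wide, axis at x 0, y +30 mm; the clear rotor lid's top is 150 mm up, its collar (43 mm diameter) 154 mm up.
- timer_grip (a point): run timer: left dial seen from the front, a black bar knob. Point at the middle of its bar, 18.5 mm above the deck. Bar 10 mm wide (its x), 36 mm long (its y), 24 mm high (12 above and below the point), on a skirt of 39 mm diameter, top 6.5 mm above the deck. The white-lined bar end, +y, is the pointer. z up.
- timer (a joint): run timer reading, rad, growing clockwise seen from above. 0 = pointer on the zero mark (the long thick mark, towards the hood): off. Positive = minutes to run; -0.5 to -0.95 = the dotted arc of continuous run. Stays where it is left; about 0.03 N m to turn.
- speed_pointer (a point): pointer end of the speed dial, the right dial as seen from the front, the same kind of knob as the timer, 110 mm from it; to be left alone.
- screw_bar: bar grip of the rotor-lid screw, bright steel, on the rotor's axis. Origin: middle of the bar, which is 44 mm long (its x), 14 mm wide (its y), 30 mm high (15 above and below), on a round flange of 46 mm diameter, top 15 mm and underside 21 mm below the origin. z up. The screw (0.25 kg) is captive in the lid but slides freely up and down; a tight grip can keep it from sinking.
- lid_screw (a joint): turn of the lid screw, rad, growing clockwise from above (forward, tightening), counted through whole turns; about 0.012 N m to turn. At the start 1.7 to 3.4. The spindle stands differently each time, so the value does not tell where the thread starts: somewhere between -0.7 and +0.7.
- screw_height (a joint): height of the screw's flange above the collar, m: 0 = home, 0.021 = captive stop. Right-hand thread, 5 mm pitch. Not yet started, the screw rests on the thread's end: turned backward it climbs slowly to about 0.016, then drops at once to 0.011 (and would climb again, turned on). From the drop, forward turning takes it 5 mm down per turn.
- plate_rack: orange 96-well rack lying on the bench in front of the centrifuge, 128 x 86 x 22 mm, loose; origin: centre of its underside.
- tip_box: grey pipette-tip box with a clear cover to the right of the centrifuge, 122 x 82 x 69 mm, loose; origin: centre of its underside.
- pipette: white and grey hand pipette lying on the bench at the front right, about 235 x 28 x 24 mm, loose; origin: near its middle, on the bench.

How it is judged:
By the outcome, as a careful person would: the job done as asked, in the order asked, and still so for the second after the job is handed in, while the arm keeps its last pose, push and grip.
It also fails if it takes over 67 s, if anything falls off the work surface, if the arm or the gripper's body presses on something with over 40 N, if the wrist force passes 120 N, or if a joint passes its speed limit or range.

### The arm

A 6-joint arm with a two-finger parallel gripper is mounted at the origin on the work surface. World frame = base frame: x ahead of the robot, y to its left, z up, the work surface at z = 0. Lengths are in m, angles in degrees, forces in N, time in s.
With the tool pointing down it reaches from about 0.35 to 0.875 m from the base axis. Payload 4.2 kg.
Tool frame: the origin (TCP) lies on the centre line of the jaws, within the pads' length; the fingertips stand 19 mm ahead of it and the grasp point (between the pads) is the TCP; x points along the fingers, y is the direction in which the jaws open and shut, and the axes are right-handed (so a half turn about x gives the same grasp; the last joint's range is limited). The gripper opens to 87 mm and grips with 3 to 60 N. Pads are 19 mm wide; open, the fingers measure 117 mm over their backs; the gripper's body (75 mm by 190 mm) begins 51 mm behind the grasp point.
Start: joints at [81.222, 22.042, 0.453, 0, -68.411, -14.817], TCP at [0.25, 0.573, 0.242] pointing down, gripper open.
Joint ranges: [-179.83, 179.83], [-69.29, 118.12], [-61.27, 80.66], [-181.25, 117.63], [-171.15, -9.14], [-177.46, 177.46]. Speed limits (degrees/s): [159.86, 159.86, 180, 180, 180, 180].

### API

Orientations are given as a 3x3 rotation matrix whose columns are the frame's x, y, z axes.
In Python, from station import * gives the robot as it stands.
- The arm moves only by the shell command python3 -m creep 'ROWS'. ROWS is JSON, a list of rows, each a list of 5 numbers: the opening, from 0 (shut) to 1 (fully open), then the shift along the world's x, y, z in mm, then the turn about the world's z in rad. In form: [[jaw, x, y, z, turn], ...]. A call has exactly 8 rows; each row is the pose to reach, as a shift and turn from the pose measured when the call began; what a row does not reach only later rows make up. A row lasts 1/10 s, in which the tool goes at most 50 mm and 8.59 degrees, less where a joint would pass 70% of its speed; a pose out of reach is approached as far as the arm can. A call with a gripper value outside its range is refused whole. The fingers move at their own pace and stop on an object; the grip force is fixed at half the most. Time passes only in rows, so rows that repeat a pose let the fingers close, or fill a call up. It gives the time, the measured TCP pose, the force and the opening at its end, in the units of the state.
- sense(): the state, without advancing time (a new reading comes with each control period).
- capture(name): name is "scene" or "top" or "wrist"; returns a dict with "image" (384x512x3 uint8, blue, green, red), "z_map" (384x512 float32, m along the optical axis (not along the pixel's ray), 0 where there is no reading), "mtx" (3x3 intrinsics, pixels), "k1" (the pictures are not rectified: a ray, as slopes to the right and down, at radius r is drawn at 1 + k1 r^2 times it, then the intrinsics apply), "eye" and "attitude" of the camera in the world. Camera axes: x right, y up, looking along -z (the intrinsics and any distortion apply to the point x, -y, -z); pixel columns grow to the right and rows downward; lengths in m; the calibration is good to about 2 mm. A picture is of the moment at which its call begins.
- finish_job(): hands the job in, once; it reports no verdict.
Trained networks look in a picture, given as the dict that the camera call returned (one of the last four; its "shot" number tells which), for a name from the list of things; names that differ only in an ending like _2 or _b are one class to them, and where a whole thing is asked for, a point or a joint stands for the part that bears it (a point fixed in the world has none). Each returns a list of dicts, best first, with "confidence" (0 to 1); they miss things now and then, are a little off and sometimes report something else, mostly with a low value. They report only what shows in the picture. A call takes as long as a camera call.
- look_for(picture, thing): "box" ([left, top, right, bottom] in pixels, round what is visible of it).
- mark_of(picture, thing): "centre" ([column, row] in pixels: a listed point, or the origin of a listed thing).
The state is a dict: "time_s": time; "joints": joint angles; "joint_velocities": joint speeds; "effort": joint torques, N m; "tcp_pos": TCP position; "ee_rot": TCP orientation; "wrist_force": force on the tool from outside, world axes, zero at the start; "moment": the same for the moment, N m; "gripper_width": opening from 0.0 (shut) to 1.0 (fully open).
Only numpy, scipy, OpenCV 4.12 (cv2) and the standard library are available. Lean on these libraries where they do the work, as an engineer would, in place of code of your own. Each camera call takes 0.05 s, during which the arm holds its last target.

## Working session

There is one attempt and no reset: what is moved stays moved. The work goes in short steps, Python scripts to look and compute and a shell command to move; the robot and the scene stay as the last step left them, time stands still between calls to the robot, and variables do not carry over. Pictures are saved under pics/ and viewed, and the job is handed in when it is done.

```bash
ls; mkdir -p pics; cat > h.py <<'E'
from station import *
import numpy as np, cv2
def ray(c,px):
    m=np.array(c["mtx"]);x=(px[0]-m[0,2])/m[0,0];y=(px[1]-m[1,2])/m[1,1]
    u,v=x,y
    for _ in range(20):
        s=1+c["k1"]*(u*u+v*v);u,v=x/s,y/s
    return np.array(c["attitude"])@np.array([u,-v,-1.0])
def at_z(c,px,z):
    d=ray(c,px);e=np.array(c["eye"]);return e+d*(z-e[2])/d[2]
def depth(c,px):
    return np.array(c["eye"])+ray(c,px)*c["z_map"][int(round(px[1])),int(round(px[0]))]
def proj(c,p):
    q=np.array(c["attitude"]).T@(np.array(p)-np.array(c["eye"]));u,v=q[0]/-q[2],-q[1]/-q[2]
    s=1+c["k1"]*(u*u+v*v);m=np.array(c["mtx"]);return m[0,0]*u*s+m[0,2],m[1,1]*v*s+m[1,2]
E
python3 - <<'E'
from h import *
s=sense();print({k:np.round(v,3).tolist() for k,v in s.items()})
for n in["scene","top","wrist"]:
    c=capture(n);cv2.imwrite(f"pics/{n}0.png",c["image"]);print(n,np.round(c["eye"],3),np.round(c["attitude"],3).tolist(),c["mtx"],c["k1"])
    for t in["centrifuge","timer_grip","speed_pointer","screw_bar"]:
        for d in mark_of(c,t)[:2]: print(t,np.round(d["centre"],1),round(d["confidence"],2),np.round(depth(c,d["centre"]),3))
E
```

```text
pics
{'time_s': 0.0, 'joints': [81.223, 22.09, 0.379, -0.028, -68.41, -14.817], 'joint_velocities': [0.021, 0.093, 0.041, -0.026, 0.011, 0.021], 'effort': [0.001, -39.067, 18.74, 4.22, 0.011, -0.0], 'tcp_pos': [0.25, 0.572, 0.24], 'ee_rot': [[-0.001, -0.4, -0.916], [-0.002, -0.916, 0.4], [-1.0, 0.002, -0.0]], 'wrist_force': [0.151, 0.561, 0.699], 'moment': [-0.01, -0.0, 0.025], 'gripper_width': 1.0}
scene [0.912 0.119 0.832] [[-0.494, -0.756, 0.43], [0.869, -0.432, 0.241], [0.004, 0.492, 0.87]] [[401.34216649   0.         254.91360721]
 [  0.         401.34216649 190.69936566]
 [  0.           0.           1.        ]] -0.022906351261101392
centrifuge [217.9 128.5] 0.65 [ 0.402 -0.275  0.023]
timer_grip [264.2 119. ] 0.84 [ 0.427 -0.132  0.172]
speed_pointer [227.4 164.5] 0.73 [ 0.563 -0.139  0.173]
screw_bar [305. 172.] 0.8 [0.523 0.007 0.206]
screw_bar [154.9 173.1] 0.2 [ 0.585 -0.34   0.012]
top [ 0.477 -0.07   1.094] [[0.025, 0.995, -0.1], [-1.0, 0.027, 0.015], [0.018, 0.1, 0.995]] [[415.53592704   0.         251.03303682]
 [  0.         415.53592704 185.21568007]
 [  0.           0.           1.        ]] -0.038232316118108844
centrifuge [231.4 214.6] 0.71 [ 0.504 -0.042  0.15 ]
timer_grip [271.1 246.8] 0.61 [ 0.435 -0.132  0.17 ]
timer_grip [212.3 210. ] 0.34 [ 0.511 -0.003  0.206]
speed_pointer [279.1 189.1] 0.8 [ 0.561 -0.145  0.195]
screw_bar [213.1 210.1] 0.76 [ 0.511 -0.004  0.203]
wrist [0.325 0.539 0.384] [[-0.401, 0.875, 0.272], [-0.916, -0.383, -0.119], [-0.0, -0.297, 0.955]] [[334.88604654   0.         252.49102149]
 [  0.         334.88604654 187.95071798]
 [  0.           0.           1.        ]] 0.012103476685447308
```

```bash
python3 - <<'E'
import cv2
a=cv2.imread("pics/top0.png");cv2.imwrite("pics/topz.png",cv2.resize(a[150:290,160:340],None,fx=4,fy=4,interpolation=cv2.INTER_CUBIC))
a=cv2.imread("pics/scene0.png");cv2.imwrite("pics/scz.png",cv2.resize(a[80:230,190:370],None,fx=4,fy=4,interpolation=cv2.INTER_CUBIC))
E
```

```text
(no output)
```

View pics/topz.png

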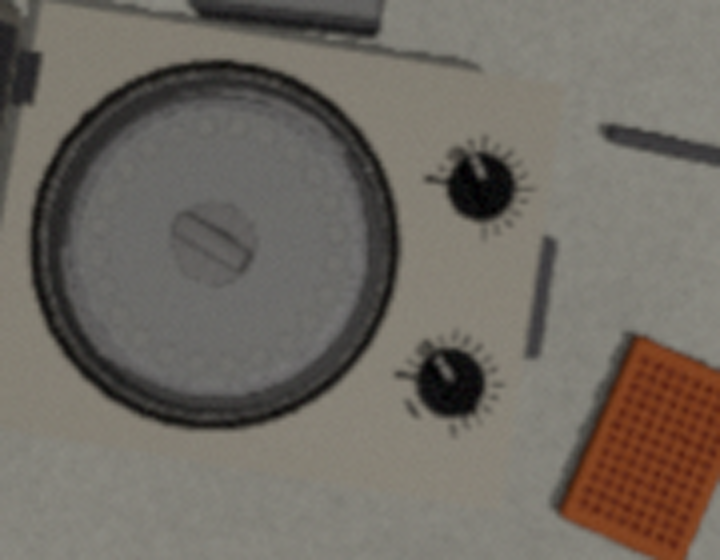

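View pics/scz.png

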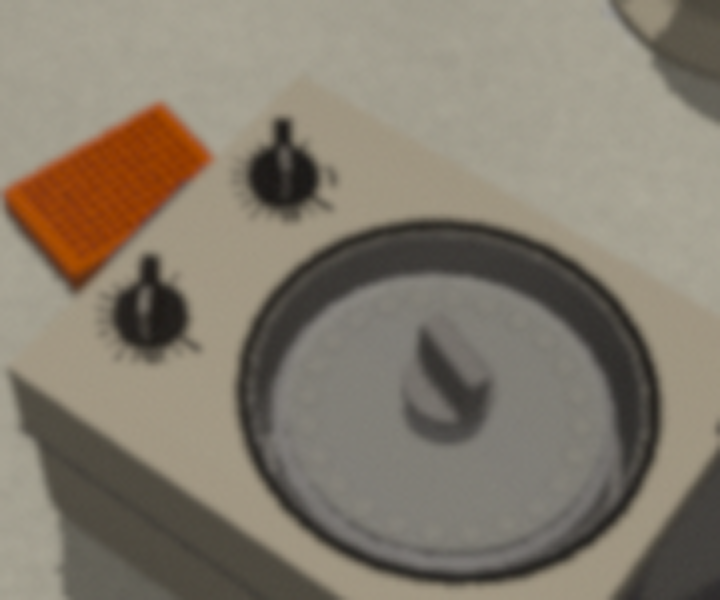

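View pics/scene0.png

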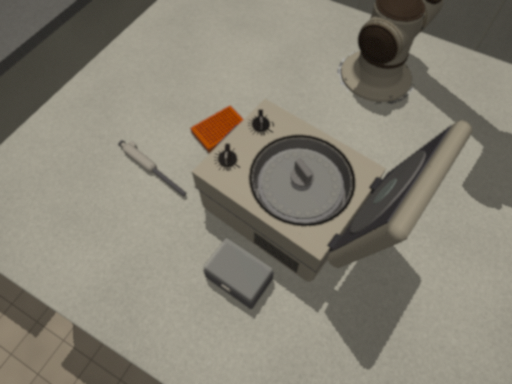

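View pics/top0.png

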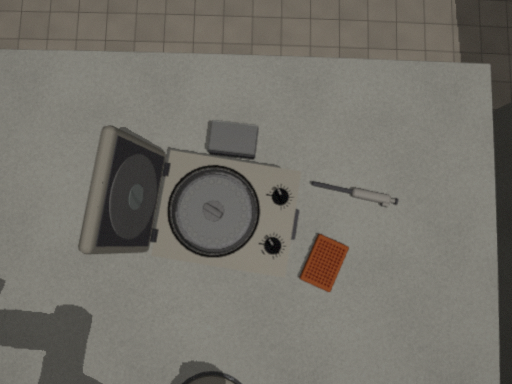

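The top view shows the timer at about (272,245), the speed dial at (280,196), the screw at (213,210), and the zero mark towards image-left (the hood). The timer pointer stands about 50° clockwise of zero. I'll go up and over the hood, then look with the wrist camera.

```bash
python3 -m creep '[[1,10,0,50,-0.15],[1,20,0,100,-0.3],[1,30,0,150,-0.45],[1,40,0,200,-0.6],[1,60,-45,210,-0.75],[1,80,-90,220,-0.9],[1,100,-135,220,-1.05],[1,120,-180,220,-1.2]]'; python3 -m creep '[[1,10,-48,0,-0.15],[1,20,-96,0,-0.3],[1,30,-144,0,-0.45],[1,40,-192,0,-0.6],[1,50,-240,0,-0.75],[1,60,-288,0,-0.9],[1,70,-336,0,-0.93],[1,80,-384,0,-0.93]]'
python3 -c "
from h import *
s=sense();print(s['joints'],s['ee_rot'])"
```

```text
time_s: 1.55
tcp_pos: [0.3705, 0.3912, 0.4622]
ee_rot: [[0.001, -0.999, 0.047], [0.001, 0.047, 0.999], [-1.0, -0.001, 0.001]]
wrist_force: [1.3, 0.1, 0.4]
gripper_width: 1.004
time_s: 2.35
tcp_pos: [0.4501, 0.0051, 0.4627]
ee_rot: [[0.003, -0.56, 0.829], [0.001, 0.829, 0.56], [-1.0, -0.001, 0.003]]
wrist_force: [1.7, 0.9, 1.9]
gripper_width: 1.004
[ 2.14605220e+01 -1.13836253e-01  3.23564269e+00  2.17317897e-02
 -9.31816559e+01 -7.74228014e+01] [[ 2.86453825e-03 -5.59719232e-01  8.28677366e-01]
 [ 7.19173936e-04  8.28681704e-01  5.59719676e-01]
 [-9.99995639e-01 -1.00737526e-03  2.77632593e-03]]
```

```bash
python3 -m creep '[[1,-10,-40,-10,0],[1,-10,-80,-30,0],[1,-10,-110,-60,0],[1,-10,-110,-90,0],[1,-10,-110,-90,0],[1,-10,-110,-90,0],[1,-10,-110,-90,0],[1,-10,-110,-90,0]]'
cat >> h.py <<'E'
E
python3 - <<'E'
from h import *
for n in["wrist","top"]:
    c=capture(n)
    if n=="wrist": cv2.imwrite("pics/w1.png",cv2.resize(c["image"],None,fx=1.5,fy=1.5,interpolation=cv2.INTER_CUBIC))
    for t,z in [("timer_grip",.1955),("speed_pointer",.1955),("screw_bar",.204)]:
        for d in mark_of(c,t)[:2]: print(n,t,np.round(d["centre"],1),round(d["confidence"],2),np.round(depth(c,d["centre"]),3),np.round(at_z(c,d["centre"],z),4))
E
```

```text
time_s: 3.15
tcp_pos: [0.441, -0.1043, 0.3745]
ee_rot: [[0.006, -0.561, 0.828], [0.001, 0.828, 0.561], [-1.0, -0.003, 0.006]]
wrist_force: [0.7, -0.3, 0.0]
gripper_width: 1.004
wrist timer_grip [229.3 150.5] 0.75 [ 0.439 -0.135  0.195] [ 0.4386 -0.1346  0.1955]
wrist speed_pointer [159.2 241.5] 0.76 [ 0.459 -0.147  0.371] [ 0.5625 -0.1431  0.1955]
wrist screw_bar [294.1 270.9] 0.87 [ 0.507 -0.008  0.204] [ 0.5072 -0.0076  0.204 ]
top speed_pointer [278.9 190.2] 0.79 [ 0.558 -0.145  0.198] [ 0.5582 -0.1448  0.1955]
top screw_bar [209.  208.8] 0.91 [0.513 0.005 0.204] [0.5135 0.0048 0.204 ]
top screw_bar [324.9 261.9] 0.4 [ 0.393 -0.281  0.02 ] [ 0.407  -0.2449  0.204 ]
```

View pics/w1.png

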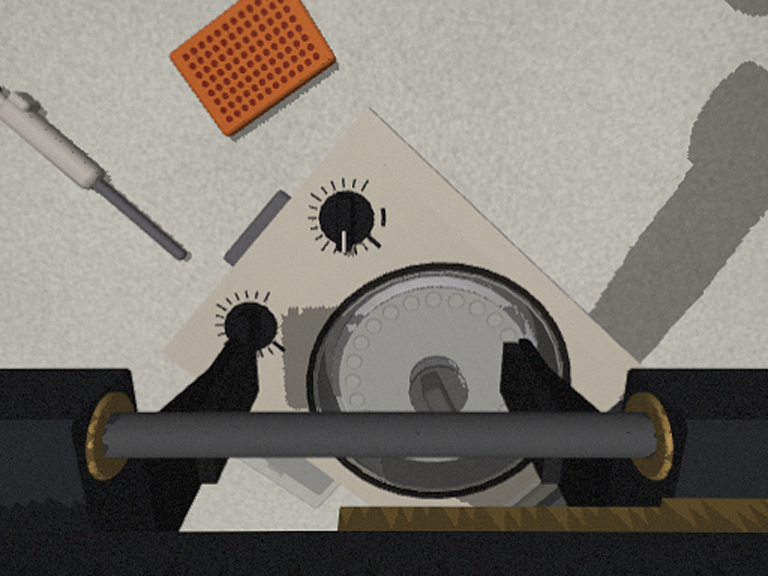

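```bash
python3 - <<'E'
from h import *
import pickle
c=capture("wrist");pickle.dump(c,open("w.pkl","wb"))
cv2.imwrite("pics/w2.png",cv2.resize(c["image"][105:195,185:285],None,fx=6,fy=6,interpolation=cv2.INTER_CUBIC))
cv2.imwrite("pics/w3.png",cv2.resize(c["image"][170:350,200:390],None,fx=4,fy=4 ,interpolation=cv2.INTER_CUBIC)[:600])
# black dial centroid
g=c["image"].max(2);m=(g<45).astype(np.uint8);n,l,st,ce=cv2.connectedComponentsWithStats(m)
for i in range(1,n):
    if 500<st[i,4]<3000: print(st[i],ce[i],at_z(c,ce[i],.18))
E
```

```text
[ 212  129   41   42 1050] [230.45809524 147.31714286] [ 0.43653549 -0.13519199  0.18      ]
```

View pics/w2.png

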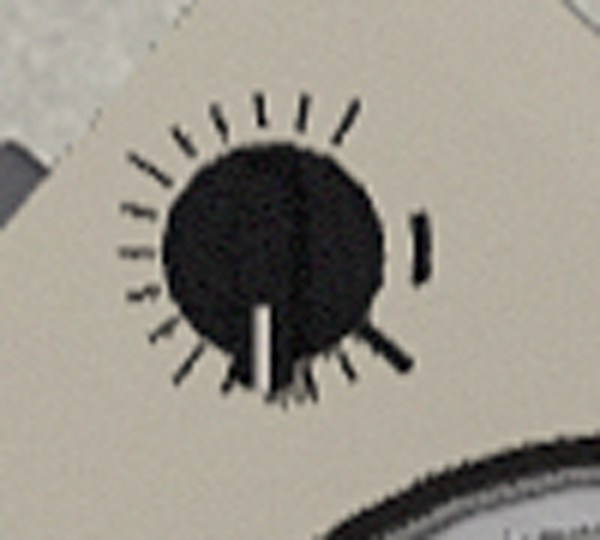

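View pics/w3.png

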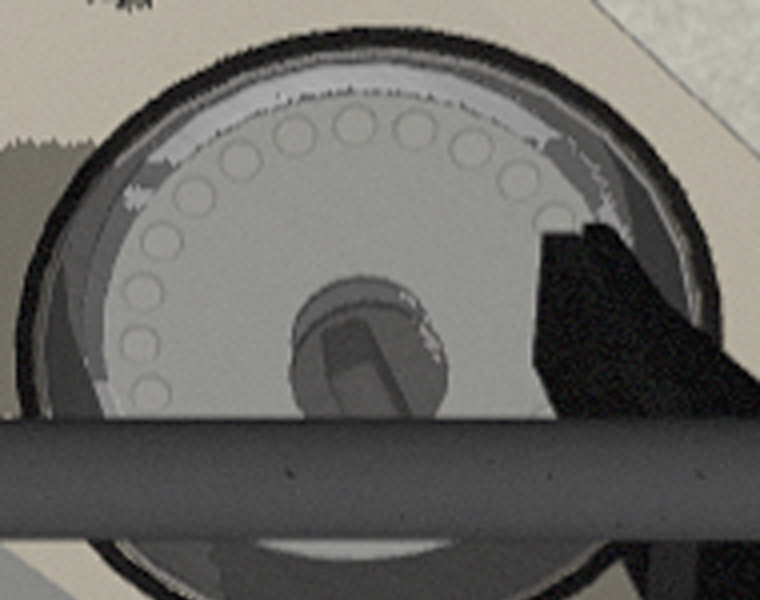

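```bash
python3 - <<'E'
from h import *
import pickle
c=pickle.load(open("w.pkl","rb"))
f=lambda X,Y,z:at_z(c,(185+(X+.5)/6-.5,105+(Y+.5)/6-.5),z)
ctr=f(274,253,.1715);print("ctr",ctr)
A=lambda d:np.degrees(np.arctan2(d[1],d[0]))
z1,z2=f(362,322,.165),f(408,370,.165)
print("zero mark dir",A(z2-z1),"from ctr",A((z1+z2)/2-ctr))
p1,p2=f(262,305,.1955),f(263,392,.1955)
print("pointer",A(p2-p1),A(p2-ctr),np.linalg.norm(p2-ctr))
print("arc",A(f(421,247,.165)-ctr))
# tick marks
for X,Y in [(345,120),(303,112),(260,110),(217,120),(183,140),(150,168),(137,210),(135,252),(142,295),(160,330),(187,365),(345,365),(312,385)]: print(round(A(f(X,Y,.165)-ctr),1),end=' ')
m=mark_of
E
```

```text
ctr [ 0.43779941 -0.13528547  0.1715    ]
zero mark dir 76.99853643178142 from ctr 80.65163926930289
pointer 33.369212848687944 32.07565326092355 0.030357500748948787
arc 123.68669247703609
-175.2 -158.2 -140.3 -121.9 -105.6 -88.3 -70.7 -53.6 -36.0 -20.4 -3.5 62.9 47.2
```

```bash
python3 - <<'E'
from h import *
import pickle
c=pickle.load(open("w.pkl","rb"))
A=lambda d:np.degrees(np.arctan2(d[1],d[0]))
a=at_z(c,(371/1.5,109/1.5),.165);b=at_z(c,(637/1.5,358/1.5),.165);e=at_z(c,(165/1.5,352/1.5),.165)
print(a,b,e,"left edge",A(b-a),"front edge",A(e-a)+90,np.linalg.norm(e-a))
# precise edge
g=cv2.GaussianBlur(c["image"],(0,0),0.8).astype(float)
# fit circle of ticks: choose centre so ticks at 17.2deg spacing? solve for ctr,yaw
f=lambda X,Y,z:at_z(c,(185+(X+.5)/6-.5,105+(Y+.5)/6-.5),z)
T=[(15,345,120),(14,303,112),(13,260,110),(12,217,120),(11,183,140),(10,150,168),(9,137,210),(8,135,252),(7,142,295),(6,160,330),(5,187,365),(1,345,365),(0,385,346)]
P=np.array([f(X,Y,.165)[:2] for _,X,Y in T]);I=np.array([t[0] for t in T])
from scipy.optimize import least_squares
def r(q):
    d=P-q[:2];u=np.arctan2(d[:,1],d[:,0])-(q[2]-I*q[3]);return (u+np.pi)%(2*np.pi)-np.pi
s=least_squares(r,[.4378,-.1353,1.4,.3]);print(s.x,np.degrees(s.x[2:]),np.degrees(r(s.x)).round(1))
E
```

```text
[ 0.36751861 -0.16101485  0.165     ] [0.40387831 0.10772473 0.165     ] [ 0.6015791  -0.19397549  0.165     ] left edge 82.2948321909986 front edge 81.98425636816344 0.2363698744925724
[ 0.43854046 -0.13511465  1.42862017  0.29918904] [81.85390604 17.1422692 ] [ 0.3 -0.4 -0.1  0.7 -0.4 -0.4 -0.   0.   0.8 -0.4 -0.1 -0.4  0.4]
```

```bash
python3 -m creep '[[0.6,-2,-31,-40,-0.02],[0.6,-2,-31,-80,-0.02],[0.6,-2,-31,-120,-0.02],[0.6,-2,-31,-145,-0.02],[0.6,-2,-31,-165,-0.02],[0.6,-2,-31,-180,-0.02],[0.6,-2,-31,-180,-0.02],[0.6,-2,-31,-180,-0.02]]'
python3 - <<'E'
from h import *
c=capture("wrist");cv2.imwrite("pics/w4.png",cv2.resize(c["image"],None,fx=1.5,fy=1.5,interpolation=cv2.INTER_CUBIC))
E
```

```text
time_s: 4.4
tcp_pos: [0.4386, -0.136, 0.1932]
ee_rot: [[0.003, -0.543, 0.839], [0.0, 0.839, 0.543], [-1.0, -0.002, 0.003]]
wrist_force: [-0.1, 0.7, 0.4]
gripper_width: 0.605
```

View pics/w4.png

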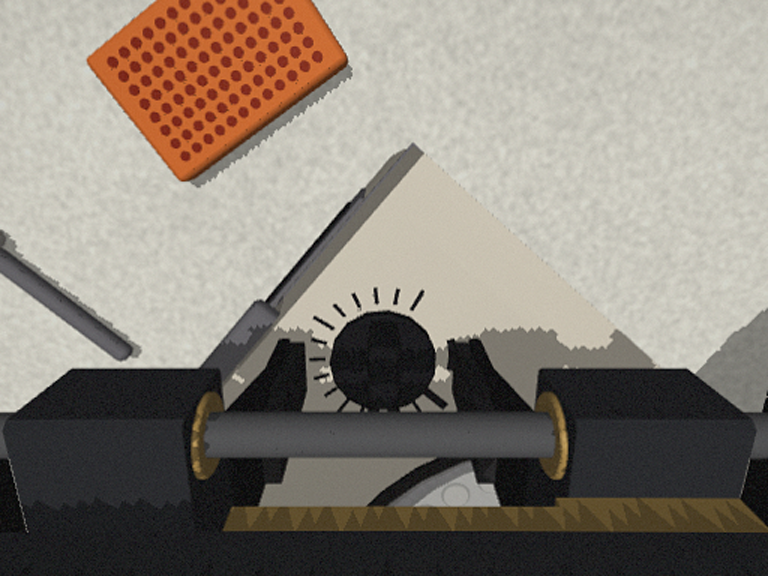

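```bash
python3 -m creep '[[0,0,0,0,0],[0,0,0,0,0],[0,0,0,0,0],[0,0,0,0,0],[0,0,0,0,0],[0,0,0,0,0],[0,0,0,0,0],[0,0,0,0,0.05]]'; python3 -m creep '[[0,0,0,0,0.1],[0,0,0,0,0.2],[0,0,0,0,0.3],[0,0,0,0,0.4],[0,0,0,0,0.5],[0,0,0,0,0.6],[0,0,0,0,0.7],[0,0,0,0,0.76]]'
```

```text
time_s: 5.25
tcp_pos: [0.4381, -0.135, 0.1936]
ee_rot: [[0.003, -0.585, 0.811], [0.002, 0.811, 0.585], [-1.0, 0.0, 0.004]]
wrist_force: [-2.4, 5.9, 3.6]
gripper_width: 0.108
time_s: 6.05
tcp_pos: [0.4383, -0.135, 0.1937]
ee_rot: [[0.001, -0.983, 0.182], [0.004, 0.182, 0.983], [-1.0, -0.0, 0.004]]
wrist_force: [0.7, -1.0, 0.0]
gripper_width: 0.108
```

```bash
python3 -m creep '[[0,0,0,0,0.044],[0,0,0,0,0.044],[0,0,0,0,0.044],[0,0,0,0,0.044],[0,0,0,0,0.044],[0,0,0,0,0.044],[0,0,0,0,0.044],[0,0,0,0,0.044]]'; python3 -m creep '[[0.6,0,0,0,0],[0.6,0,0,0,0],[0.6,0,0,0,0],[0.6,0,0,0,0],[0.6,0,0,30,0],[0.6,0,0,70,0],[0.6,0,0,110,0],[0.6,0,0,120,0]]'
python3 - <<'E'
from h import *
import pickle
c=capture("wrist");pickle.dump(c,open("w.pkl","wb"))
cv2.imwrite("pics/w5.png",cv2.resize(c["image"],None,fx=1.5,fy=1.5,interpolation=cv2.INTER_CUBIC))
E
```

```text
time_s: 6.85
tcp_pos: [0.4383, -0.135, 0.1937]
ee_rot: [[0.001, -0.99, 0.138], [0.004, 0.138, 0.99], [-1.0, -0.0, 0.004]]
wrist_force: [0.3, -0.0, 0.1]
gripper_width: 0.116
time_s: 7.65
tcp_pos: [0.4403, -0.1355, 0.3186]
ee_rot: [[0.01, -0.99, 0.138], [0.002, 0.138, 0.99], [-1.0, -0.01, 0.004]]
wrist_force: [0.3, 0.5, -0.3]
gripper_width: 0.592
```

View pics/w5.png

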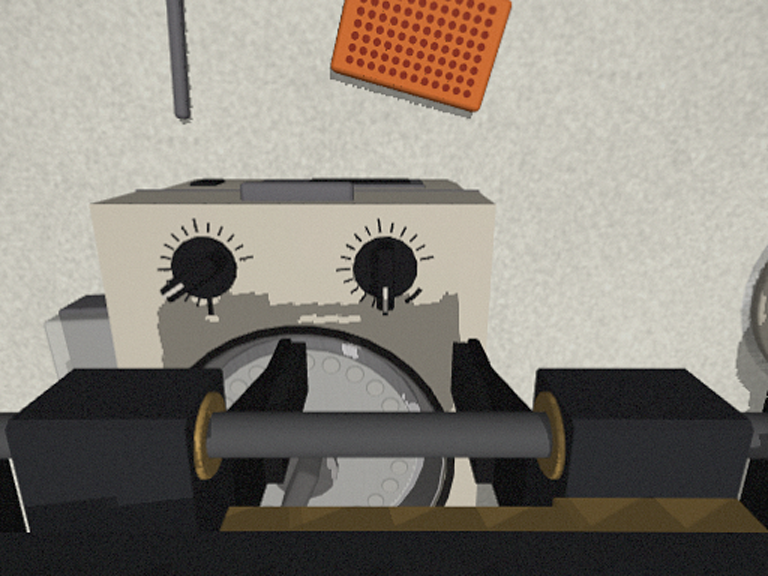

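```bash
python3 - <<'E'
import cv2,pickle
c=pickle.load(open("w.pkl","rb"))
cv2.imwrite("pics/w6.png",cv2.resize(c["image"][140:215,215:300],None,fx=8,fy=8,interpolation=cv2.INTER_CUBIC))
E
```

```text
(no output)
```

View pics/w6.png

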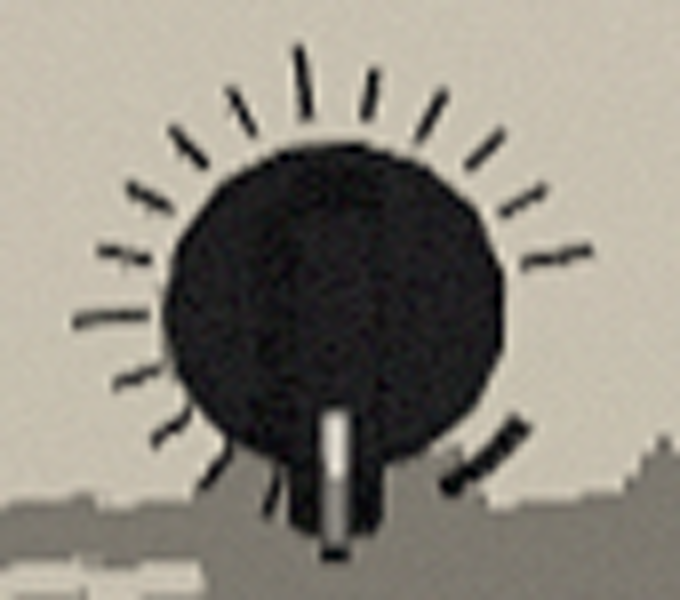

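```bash
python3 - <<'E'
from h import *
import pickle
from scipy.optimize import least_squares
c=pickle.load(open("w.pkl","rb"))
f=lambda X,Y,z:at_z(c,(215+(X+.5)/8-.5,140+(Y+.5)/8-.5),z)
T=[(1,272,497),(2,213,468),(3,172,427),(4,137,380),(5,110,318),(6,125,255),(7,150,198),(8,188,147),(9,241,112),(10,304,82),(11,370,95),(12,431,115),(13,486,150),(14,523,200),(15,558,257)]
P=np.array([f(X,Y,.165)[:2] for _,X,Y in T]);I=np.array([t[0] for t in T])
def r(q):
    d=P-q[:2];u=np.arctan2(d[:,1],d[:,0])-(q[2]-I*.3);return (u+np.pi)%(2*np.pi)-np.pi
s=least_squares(r,[.4378,-.1353,1.4]);print(s.x,np.degrees(s.x[2:]),np.degrees(r(s.x)).round(1))
A=lambda d:np.degrees(np.arctan2(d[1],d[0]))
p1,p2=f(337,412,.1955),f(337,535,.1955);print("ptr",A(p2-p1),A(p2[:2]-s.x[:2]), "mark tip",A(f(335,558,.165)[:2]-s.x[:2]))
# knob sides
for a,b in[((290,470),(292,520)),((383,470),(380,520))]:print(A(f(*b,.1955)-f(*a,.1955)))
def circ(px,z): return at_z(c,px,z)
for n in["wrist","top","scene"]:
    k=capture(n)
    for d in mark_of(k,"screw_bar")[:1]: print(n,np.round(d["centre"],1),round(d["confidence"],2),np.round(at_z(k,d["centre"],.19),4))
    if n=="top":
        cv2.imwrite("pics/t2.png",cv2.resize(k["image"][160:260,160:270],None,fx=6,fy=6,interpolation=cv2.INTER_CUBIC));pickle.dump(k,open("t.pkl","wb"))
yaw=np.radians(-8.0)
ctr=s.x[:2]; x=np.array([np.cos(yaw),np.sin(yaw)]);y=np.array([-x[1],x[0]])
# deck front-left corner est
a=np.array([.36752,-.16101]); print("axis from corner", a+120*x/1e3+180*y/1e3)
E
```

```text
[ 0.43869186 -0.1349942   1.43252845] [82.07783407] [ 0.1 -0.9  0.1  0.9  0.1 -0.1 -0.1 -0.2  0.1 -0.3 -0.1  0.1 -0.1  0.3
 -0. ]
ptr 82.23281946642989 82.97889644588511 mark tip 82.28540811394811
84.09528807250692
79.2844647831382
wrist [201.  323.5] 0.93 [ 0.5106 -0.0034  0.19  ]
top [208.2 211.9] 0.55 [0.5073 0.0074 0.19  ]
scene [303.7 170.8] 0.82 [0.5124 0.0008 0.19  ]
axis from corner [0.51140333 0.00053748]
```

View pics/t2.png

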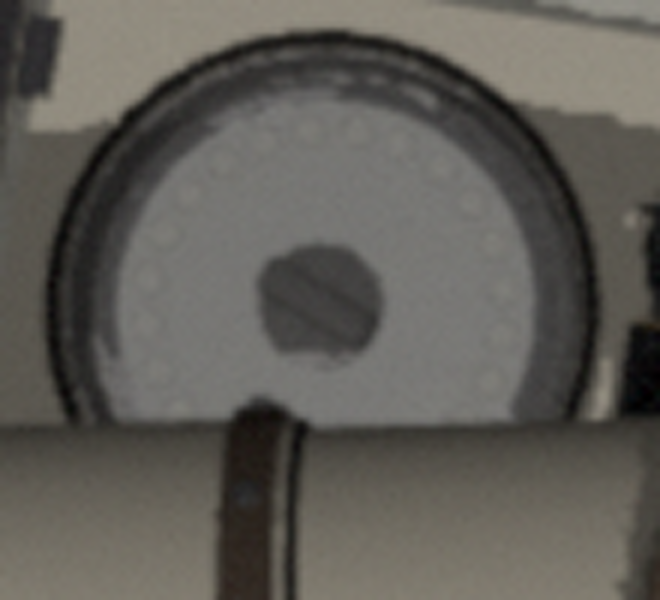

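```bash
python3 -m creep '[[0.6,5,10,30,-0.1],[0.6,20,40,65,-0.2],[0.6,40,75,65,-0.3],[0.6,65,115,65,-0.4],[0.6,85,150,65,-0.47],[0.6,91,160,65,-0.47],[0.6,91,160,65,-0.47],[0.6,91,160,65,-0.47]]'
python3 - <<'E'
from h import *
import pickle
c=capture("wrist");pickle.dump(c,open("w.pkl","wb"))
cv2.imwrite("pics/w7.png",cv2.resize(c["image"],None,fx=1.5,fy=1.5,interpolation=cv2.INTER_CUBIC))
for d in mark_of(c,"screw_bar")[:1]: print(np.round(d["centre"],1),round(d["confidence"],2),np.round(at_z(c,d["centre"],.19),4))
print(sense()["joints"])
E
```

```text
time_s: 8.8
tcp_pos: [0.5281, 0.0245, 0.3762]
ee_rot: [[-0.003, -0.821, 0.572], [0.004, 0.571, 0.821], [-1.0, 0.004, 0.002]]
wrist_force: [-0.1, -0.9, 0.6]
gripper_width: 0.602
[250.4 139.2] 0.57 [ 0.5126 -0.001   0.19  ]
[ 20.04072941   8.73351403   1.41343012  -0.26163844 -82.65507517
 -54.94328597]
```

View pics/w7.png

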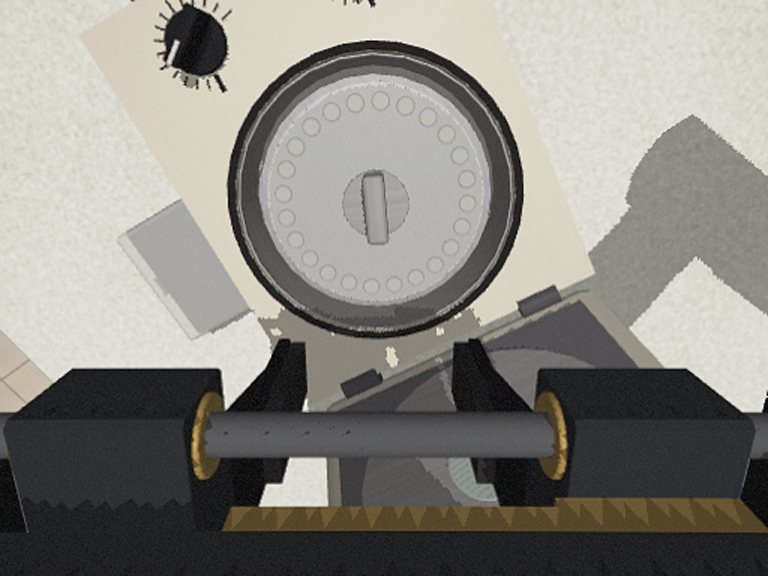

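```bash
cat >> h.py <<'E'
def cloud(c):
    h,w=c["z_map"].shape;V,U=np.mgrid[0:h,0:w];m=np.array(c["mtx"]);x=(U-m[0,2])/m[0,0];y=(V-m[1,2])/m[1,1];u,v=x.copy(),y.copy()
    for _ in range(10):
        s=1+c["k1"]*(u*u+v*v);u,v=x/s,y/s
    return np.array(c["eye"])+(np.stack([u,-v,-np.ones_like(u)],-1)@np.array(c["attitude"]).T)*c["z_map"][...,None]
def barfit(c,axis=(.5115,-.0005)):
    P=cloud(c);r=np.hypot(P[...,0]-axis[0],P[...,1]-axis[1])
    lid=P[(r>.03)&(r<.05)&(P[...,2]>.13)&(P[...,2]<.17)&(c["z_map"]>0)][:,2]
    b=P[(r<.03)&(P[...,2]>.19)&(P[...,2]<.225)&(c["z_map"]>0)]
    fl=P[(r<.02)&(P[...,2]>.163)&(P[...,2]<.183)&(c["z_map"]>0)][:,2]
    z=np.median(b[:,2]);b=b[abs(b[:,2]-z)<.006]
    (cx,cy),(w,h),a=cv2.minAreaRect((b[:,:2]*1000).astype(np.float32))
    q=b[:,:2]-b[:,:2].mean(0);ev,E=np.linalg.eigh(q.T@q);ang=np.degrees(np.arctan2(E[1,1],E[0,1]))%180
    return dict(n=len(b),top=round(z,4),lid=round(float(np.median(lid)),4) if len(lid) else None,flange=round(float(np.median(fl)),4) if len(fl) else None,mean=b[:,:2].mean(0).round(4),rect=(round(cx,1),round(cy,1),round(w,1),round(h,1),round(a,1)),pca=round(ang,1))
E
python3 - <<'E'
from h import *
import pickle
c=pickle.load(open("w.pkl","rb"));print(barfit(c))
cv2.imwrite("pics/w8.png",cv2.resize(c["image"][105:170,215:285],None,fx=9,fy=9,interpolation=cv2.INTER_CUBIC))
E
```

```text
{'n': 667, 'top': np.float64(0.2032), 'lid': 0.1496, 'flange': 0.1736, 'mean': array([ 0.5117, -0.0031]), 'rect': (512.2, -2.4, 43.8, 13.9, 60.1), 'pca': np.float64(60.0)}
```

View pics/w8.png

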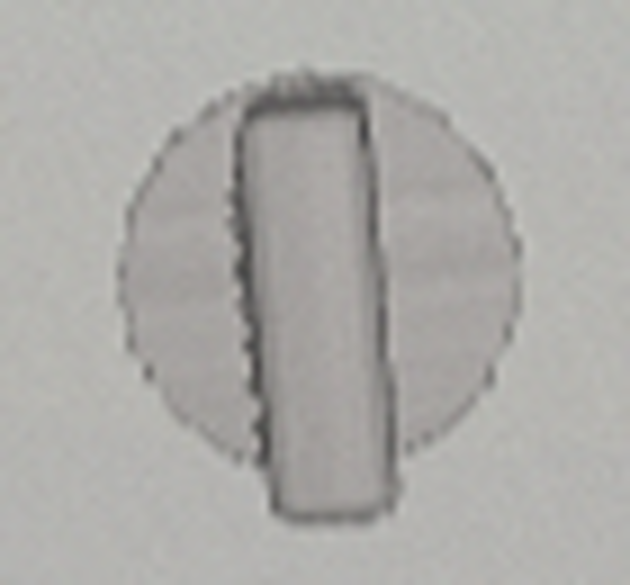

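```bash
python3 -m creep '[[0.6,-16,-27,-30,0.084],[0.6,-16,-27,-75,0.084],[0.6,-16,-27,-115,0.084],[0.6,-16,-27,-150,0.084],[0.4,-16,-27,-170,0.084],[0.3,-16,-27,-177,0.084],[0.2,-16,-27,-177,0.084],[0.18,-16,-27,-177,0.084]]'
python3 - <<'E'
from h import *
import pickle
c=capture("wrist");s=capture("scene");t=capture("top")
for n,k in zip("wst",(c,s,t)):
    try: print(n,barfit(k))
    except Exception as e: print(n,e)
cv2.imwrite("pics/w9.png",cv2.resize(c["image"],None,fx=1.5,fy=1.5,interpolation=cv2.INTER_CUBIC))
cv2.imwrite("pics/s9.png",cv2.resize(s["image"][80:230,210:390],None,fx=4,fy=4,interpolation=cv2.INTER_CUBIC))
print(sense()["joints"],sense()["moment"])
E
```

```text
time_s: 9.7
tcp_pos: [0.5128, -0.0034, 0.2016]
ee_rot: [[0.001, -0.865, 0.502], [0.005, 0.502, 0.865], [-1.0, 0.001, 0.005]]
wrist_force: [-0.2, 0.1, 0.4]
gripper_width: 0.322
w {'n': 2298, 'top': np.float64(0.2036), 'lid': 0.1497, 'flange': 0.1735, 'mean': array([ 0.5078, -0.0109]), 'rect': (509.2, -10.0, 28.2, 47.7, 60.2), 'pca': np.float64(149.7)}
s {'n': 89, 'top': np.float64(0.2013), 'lid': 0.1507, 'flange': 0.1751, 'mean': array([0.521 , 0.0101]), 'rect': (522.8, 7.5, 19.5, 43.8, 45.3), 'pca': np.float64(146.1)}
t {'n': 0, 'top': np.float64(nan), 'lid': 0.1494, 'flange': None, 'mean': array([nan, nan]), 'rect': (0.0, 0.0, 0.0, 0.0, 0.0), 'pca': np.float64(90.0)}
[ 17.67099728  13.09682337 -18.52792661  -0.29111889 -58.20787849
 -47.63927773] [ 0.07593756 -0.0683328  -0.00910519]
  return _methods._mean(a, axis=axis, dtype=dtype,
  ret = ret.dtype.type(ret / rcount)
h.py:28: RuntimeWarning: Mean of empty slice.
  q=b[:,:2]-b[:,:2].mean(0);ev,E=np.linalg.eigh(q.T@q);ang=np.degrees(np.arctan2(E[1,1],E[0,1]))%180
  ret = um.true_divide(
h.py:29: RuntimeWarning: Mean of empty slice.
  return dict(n=len(b),top=round(z,4),lid=round(float(np.median(lid)),4) if len(lid) else None,flange=round(float(np.median(fl)),4) if len(fl) else None,mean=b[:,:2].mean(0).round(4),rect=(round(cx,1),round(cy,1),round(w,1),round(h,1),round(a,1)),pca=round(ang,1))
```

View pics/w9.png

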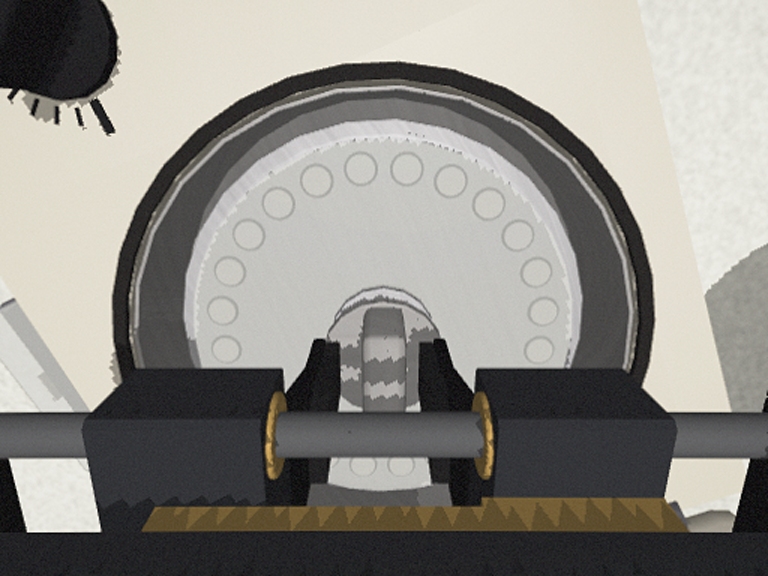

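View pics/s9.png

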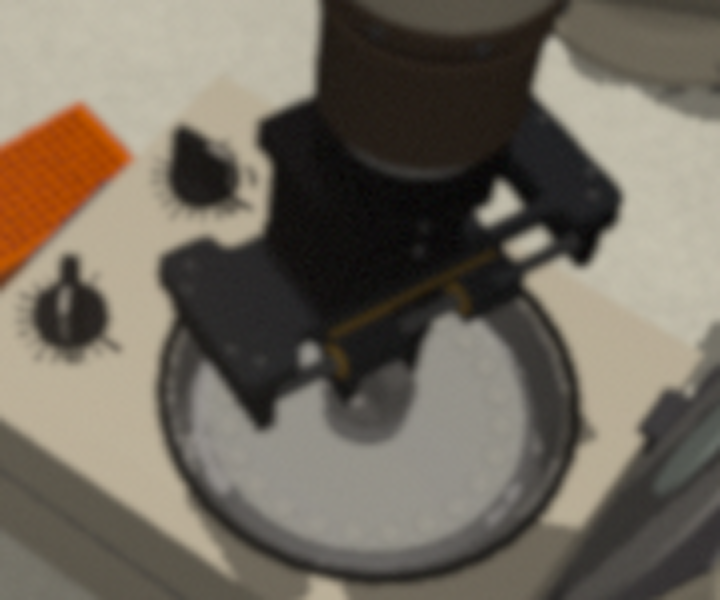

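```bash
cat >> h.py <<'E'
def meas(AX=np.array([.5122,-.0024])):
    c=capture("wrist");s=sense();R=np.array(s["ee_rot"]);P=cloud(c);ok=c["z_map"]>0
    d=P[...,:2]-AX;ty=d@R[:2,1];tz=d@R[:2,2];r=np.hypot(ty,tz);Z=P[...,2]
    lid=np.median(Z[ok&(r>.03)&(r<.055)&(tz<-.02)&(Z>.13)&(Z<.158)])
    m=ok&(abs(ty)<.011)&(tz<-.011)&(tz>-.020)&(Z>.185)&(Z<.215)
    top=np.median(Z[m]);m2=m&(abs(Z-top)<.003)
    p=np.polyfit(tz[m2],ty[m2],1)
    jaw=np.degrees(np.arctan2(R[1,1],R[0,1]))
    print("n",m2.sum(),"h %.2f mm"%((top-lid-.040)*1e3),"lid %.4f top %.4f"%(lid,top),"bar-off %.2f mm slope %.1f deg w %.1f"%(ty[m2].mean()*1e3,np.degrees(p[0]),np.ptp(ty[m2])*1e3),"jaw %.1f q6 %.1f"%(jaw,s["joints"][5]),"F",np.round(s["wrist_force"],1),"tcp",np.round(s["tcp_pos"],4),"g",round(s["gripper_width"],3),"t",s["time_s"])
    return c
E
python3 -m creep '[[0.3,0,1,-2,0],[0.25,0,1,-2,0],[0.2,0,1,-2,0],[0.18,0,1,-2,0],[0.18,0,1,-2,0],[0.18,0,1,-2,0.05],[0.18,0,1,-2,0.15],[0.18,0,1,-2,0.25]]'
python3 - <<'E'
from h import *
c=meas();cv2.imwrite("pics/w10.png",cv2.resize(c["image"][180:290,180:330],None,fx=5,fy=5,interpolation=cv2.INTER_CUBIC))
E
```

```text
time_s: 10.65
tcp_pos: [0.5122, -0.0017, 0.1993]
ee_rot: [[-0.001, -0.963, 0.269], [0.006, 0.269, 0.963], [-1.0, 0.003, 0.005]]
wrist_force: [-2.2, 2.6, 0.9]
gripper_width: 0.182
n 551 h 13.64 mm lid 0.1496 top 0.2033 bar-off 1.47 mm slope -4.7 deg w 13.9 jaw 164.6 q6 -33.0 F [-1.   1.   0.1] tcp [ 0.5123 -0.0018  0.1994] g 0.178 t 10.7
```

View pics/w10.png

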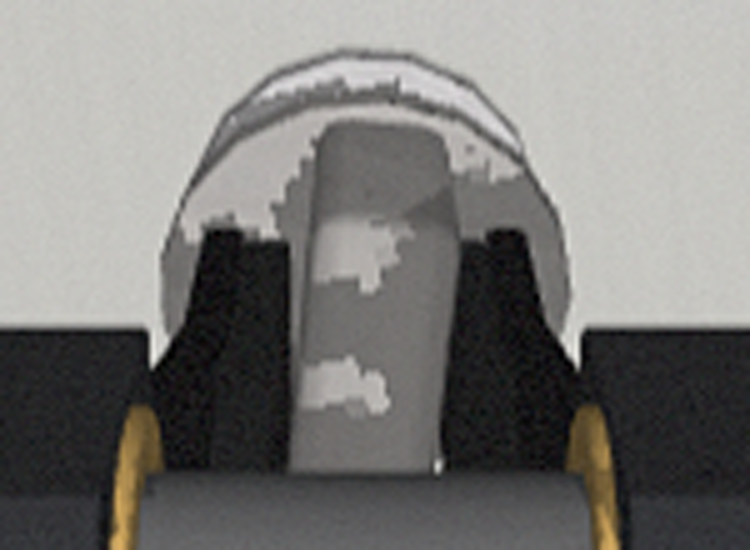

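```bash
python3 -m creep '[[0.18,0,0,0,0.1],[0.18,0,0,0,0.2],[0.18,0,0,0,0.3],[0.18,0,0,0,0.4],[0.18,0,0,0,0.5],[0.18,0,0,0,0.6],[0.18,0,0,0,0.7],[0.18,0,0,0,0.7]]'
python3 -c "
from h import *
meas()"
```

```text
time_s: 11.5
tcp_pos: [0.5124, -0.0018, 0.1995]
ee_rot: [[-0.004, -0.909, -0.416], [0.004, -0.416, 0.909], [-1.0, 0.002, 0.005]]
wrist_force: [-0.4, 1.0, 0.2]
gripper_width: 0.179
n 551 h 14.25 mm lid 0.1496 top 0.2039 bar-off 0.71 mm slope -7.6 deg w 14.3 jaw -155.5 q6 6.9 F [ 0.3  0.  -0.2] tcp [ 0.5124 -0.0018  0.1994] g 0.177 t 11.55
```

```bash
python3 -m creep '[[0.18,0,0,0,0.14],[0.18,0,0,0,0.28],[0.18,0,0,0,0.42],[0.18,0,0,0,0.56],[0.18,0,0,0,0.7],[0.18,0,0,0,0.84],[0.18,0,0,0,0.95],[0.18,0,0,0,0.95]]'
python3 -c "
from h import *
meas()"
```

```text
time_s: 12.35
tcp_pos: [0.5126, -0.0017, 0.1995]
ee_rot: [[-0.005, -0.194, -0.981], [-0.001, -0.981, 0.194], [-1.0, 0.002, 0.004]]
wrist_force: [-0.0, 0.0, 0.3]
gripper_width: 0.179
n 547 h 14.92 mm lid 0.1496 top 0.2045 bar-off 0.54 mm slope -2.1 deg w 17.6 jaw -101.3 q6 60.8 F [-0.5  0.1  0.3] tcp [ 0.5126 -0.0017  0.1994] g 0.179 t 12.4
```

```bash
python3 -m creep '[[0.18,0,0,0,0.08],[0.18,0,0,0,0.16],[0.18,0,0,0,0.24],[0.18,0,0,0,0.32],[0.18,0,0,0,0.4],[0.18,0,0,0,0.48],[0.18,0,0,0,0.56],[0.18,0,0,0,0.56]]'
python3 - <<'E'
from h import *
c=meas();cv2.imwrite("pics/w11.png",cv2.resize(c["image"][180:290,180:330],None,fx=5,fy=5,interpolation=cv2.INTER_CUBIC))
E
```

```text
time_s: 13.2
tcp_pos: [0.5125, -0.0015, 0.1991]
ee_rot: [[-0.004, 0.352, -0.936], [-0.003, -0.936, -0.352], [-1.0, 0.002, 0.005]]
wrist_force: [-0.9, 1.9, -1.1]
gripper_width: 0.183
n 538 h 10.52 mm lid 0.1496 top 0.2001 bar-off 0.62 mm slope -4.8 deg w 15.0 jaw -69.4 q6 92.4 F [ 0.1  2.3 -0.3] tcp [ 0.5125 -0.0015  0.1991] g 0.18 t 13.25
```

View pics/w11.png

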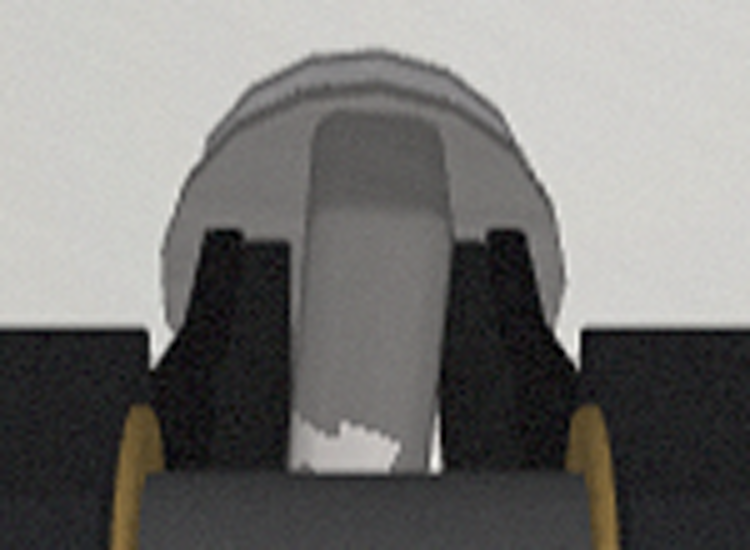

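The screw dropped somewhere inside that 32° step (h went from 14.9 to 10.5 mm). I want the drop located more finely. I'll grip the screw, lift it off the thread end, set it back forward of the drop, and repeat the backward turn in small steps.

```bash
python3 -m creep '[[0,0,0,0,0],[0,0,0,0,0],[0,0,0,0,0],[0,0,0,0,0],[0,0,0,0,0],[0,0,0,1,0],[0,0,0,2,0],[0,0,0,2,0]]'
python3 -c "
from h import *
meas()"
```

```text
time_s: 14.05
tcp_pos: [0.5122, -0.0015, 0.2008]
ee_rot: [[-0.005, 0.351, -0.936], [-0.003, -0.936, -0.351], [-1.0, 0.001, 0.006]]
wrist_force: [-1.5, 1.8, -2.4]
gripper_width: 0.158
n 537 h 12.18 mm lid 0.1496 top 0.2018 bar-off -0.56 mm slope 1.9 deg w 13.7 jaw -69.5 q6 92.4 F [-1.4  1.9 -2.2] tcp [ 0.5122 -0.0015  0.2007] g 0.159 t 14.1
```

```bash
python3 -m creep '[[0,0,0,2,0],[0,0,0,4,0],[0,0,0,5,0],[0,0,0,5,-0.1],[0,0,0,5,-0.22],[0,0,0,5,-0.34],[0,0,0,5,-0.46],[0,0,0,5,-0.58]]'
python3 -m creep '[[0,0,0,0,0],[0.18,0,0,0,0],[0.18,0,0,0,0],[0.18,0,0,0,0],[0.18,0,0,-2,0],[0.18,0,0,-4,0],[0.18,0,0,-6,0],[0.18,0,0,-6,0]]'
python3 -c "
from h import *
meas()"
```

```text
time_s: 14.9
tcp_pos: [0.5122, -0.0015, 0.2059]
ee_rot: [[-0.006, -0.224, -0.974], [0.0, -0.974, 0.224], [-1.0, 0.001, 0.005]]
wrist_force: [-0.7, 2.6, -1.9]
gripper_width: 0.159
time_s: 15.7
tcp_pos: [0.5119, -0.0015, 0.1994]
ee_rot: [[-0.006, -0.224, -0.974], [-0.0, -0.975, 0.224], [-1.0, 0.001, 0.006]]
wrist_force: [-0.4, -0.0, 0.8]
gripper_width: 0.182
n 559 h 14.91 mm lid 0.1496 top 0.2045 bar-off -0.64 mm slope -2.3 deg w 13.8 jaw -103.0 q6 59.2 F [0.1 0.3 0.6] tcp [ 0.5121 -0.0015  0.1996] g 0.179 t 15.75
```

```bash
M='from h import *
meas()'
python3 -m creep '[[0.18,0,0,0,0.05],[0.18,0,0,0,0.1],[0.18,0,0,0,0.14],[0.18,0,0,0,0.14],[0.18,0,0,0,0.14],[0.18,0,0,0,0.14],[0.18,0,0,0,0.14],[0.18,0,0,0,0.14]]'|tail -1
python3 -c "$M"
python3 -m creep '[[0.18,0,0,0,0.04],[0.18,0,0,0,0.07],[0.18,0,0,0,0.07],[0.18,0,0,0,0.07],[0.18,0,0,0,0.07],[0.18,0,0,0,0.07],[0.18,0,0,0,0.07],[0.18,0,0,0,0.07]]'|tail -1
python3 -c "$M"
```

```text
gripper_width: 0.179
n 544 h 14.95 mm lid 0.1496 top 0.2046 bar-off 0.59 mm slope -7.0 deg w 14.3 jaw -94.9 q6 67.1 F [-0.1  0.7  0.9] tcp [ 0.5122 -0.0015  0.1996] g 0.183 t 16.6
gripper_width: 0.179
n 547 h 14.98 mm lid 0.1496 top 0.2046 bar-off 0.62 mm slope -7.0 deg w 14.2 jaw -90.9 q6 71.1 F [0.  0.2 0.1] tcp [ 0.5122 -0.0015  0.1996] g 0.178 t 17.45
```

```bash
M='from h import *
meas()'
python3 -m creep '[[0.18,0,0,0,0.04],[0.18,0,0,0,0.07],[0.18,0,0,0,0.07],[0.18,0,0,0,0.07],[0.18,0,0,0,0.07],[0.18,0,0,0,0.07],[0.18,0,0,0,0.07],[0.18,0,0,0,0.07]]'|tail -1
python3 -c "$M"
```

```text
gripper_width: 0.18
n 547 h 14.94 mm lid 0.1496 top 0.2046 bar-off 0.53 mm slope -6.1 deg w 14.2 jaw -86.9 q6 75.1 F [-0.  -0.   0.5] tcp [ 0.5122 -0.0015  0.1997] g 0.183 t 18.3
```

```bash
M='from h import *
meas()'
python3 -m creep '[[0.18,0,0,0,0.04],[0.18,0,0,0,0.07],[0.18,0,0,0,0.07],[0.18,0,0,0,0.07],[0.18,0,0,0,0.07],[0.18,0,0,0,0.07],[0.18,0,0,0,0.07],[0.18,0,0,0,0.07]]'|tail -1
python3 -c "$M"
```

```text
gripper_width: 0.177
n 552 h 14.92 mm lid 0.1496 top 0.2045 bar-off 0.66 mm slope -6.7 deg w 14.2 jaw -82.9 q6 79.0 F [1.1 0.2 0.3] tcp [ 0.5122 -0.0015  0.1997] g 0.179 t 19.15
```

```bash
M='from h import *
meas()'
python3 -m creep '[[0.18,0,0,0,0.04],[0.18,0,0,0,0.07],[0.18,0,0,0,0.07],[0.18,0,0,0,0.07],[0.18,0,0,0,0.07],[0.18,0,0,0,0.07],[0.18,0,0,0,0.07],[0.18,0,0,0,0.07]]'|tail -1
python3 -c "$M"
```

```text
gripper_width: 0.178
n 560 h 14.84 mm lid 0.1496 top 0.2045 bar-off 0.57 mm slope -5.9 deg w 14.2 jaw -78.9 q6 83.0 F [ 0.1 -0.1 -0.1] tcp [ 0.5121 -0.0015  0.1996] g 0.179 t 20.0
```

```bash
M='from h import *
meas()'
python3 -m creep '[[0.18,0,0,0,0.04],[0.18,0,0,0,0.07],[0.18,0,0,0,0.07],[0.18,0,0,0,0.07],[0.18,0,0,0,0.07],[0.18,0,0,0,0.07],[0.18,0,0,0,0.07],[0.18,0,0,0,0.07]]'|tail -1
python3 -c "$M"
```

```text
gripper_width: 0.185
n 522 h 10.44 mm lid 0.1496 top 0.2000 bar-off 0.33 mm slope -3.5 deg w 14.1 jaw -74.9 q6 87.0 F [-0.  -0.4  0.2] tcp [ 0.5121 -0.0015  0.1997] g 0.182 t 20.85
```

The drop lies between jaw −78.9° and −74.9°, with the bar lagging by about 4.7°. The bar-aligned jaw angle at the drop is therefore about −81.7° ± 2°. Now I'll turn forward, first half to jaw ≈ −261.7°.

```bash
M='from h import *
meas()'
python3 -m creep '[[0.18,0,0,0,-0.1],[0.18,0,0,0,-0.24],[0.18,0,0,0,-0.38],[0.18,0,0,0,-0.52],[0.18,0,0,-0.5,-0.66],[0.18,0,0,-0.5,-0.8],[0.18,0,0,-0.5,-0.94],[0.18,0,0,-0.5,-1.06]]'|tail -1
python3 -c "$M"
```

```text
gripper_width: 0.178
n 529 h 9.73 mm lid 0.1496 top 0.1994 bar-off -1.95 mm slope 4.9 deg w 14.6 jaw -136.1 q6 26.2 F [-0.4  0.2 -0.1] tcp [ 0.5121 -0.0014  0.199 ] g 0.181 t 21.7
```

```bash
M='from h import *
meas()'
python3 -m creep '[[0.18,0,0,0,-0.14],[0.18,0,0,0,-0.28],[0.18,0,0,0,-0.42],[0.18,0,0,-0.5,-0.56],[0.18,0,0,-1,-0.7],[0.18,0,0,-1,-0.84],[0.18,0,0,-1,-0.98],[0.18,0,0,-1,-1.1]]'|tail -1
python3 -c "$M"
python3 -m creep '[[0.18,0,0,0,-0.14],[0.18,0,0,0,-0.28],[0.18,0,0,0,-0.42],[0.18,0,0,-0.5,-0.56],[0.18,0,0,-1,-0.7],[0.18,0,0,-1,-0.84],[0.18,0,0,-1,-0.98],[0.18,0,0,-1,-1.1]]'|tail -1
python3 -c "$M"
```

```text
gripper_width: 0.18
n 526 h 8.90 mm lid 0.1497 top 0.1986 bar-off -1.51 mm slope 4.5 deg w 14.2 jaw 160.5 q6 -37.1 F [-0.2 -1.1 -0.1] tcp [ 0.5122 -0.0014  0.1981] g 0.178 t 22.55
gripper_width: 0.177
n 526 h 8.07 mm lid 0.1497 top 0.1977 bar-off -0.98 mm slope 7.6 deg w 14.6 jaw 97.2 q6 -100.8 F [-0.7  0.   0.5] tcp [ 0.5122 -0.0014  0.1972] g 0.18 t 23.4
```

```bash
M='from h import *
meas()'
python3 -m creep '[[1,0,0,0,0],[1,0,0,0,0],[1,0,0,0,0],[1,0,0,0,0],[1,0,0,0,0],[1,0,0,0,0],[1,0,0,0,0],[1,0,0,0,0]]'
python3 -c "$M"
```

```text
time_s: 24.2
tcp_pos: [0.5122, -0.0014, 0.1972]
ee_rot: [[0.006, -0.126, 0.992], [0.001, 0.992, 0.126], [-1.0, 0.001, 0.006]]
wrist_force: [0.2, 0.2, -0.8]
gripper_width: 0.823
n 528 h 8.07 mm lid 0.1497 top 0.1977 bar-off -0.87 mm slope 4.3 deg w 14.2 jaw 97.2 q6 -100.8 F [-0.3  0.9 -0.9] tcp [ 0.5122 -0.0014  0.1972] g 0.875 t 24.25
```

```bash
python3 -m creep '[[1,0,0,0,0.14],[1,0,0,0,0.28],[1,0,0,0,0.42],[1,0,0,0,0.56],[1,0,0,0,0.7],[1,0,0,0,0.84],[1,0,0,0,0.98],[1,0,0,0,1.12]]' | tail -2;python3 -m creep '[[1,0,0,0,0.14],[1,0,0,0,0.28],[1,0,0,0,0.42],[1,0,0,0,0.56],[1,0,0,0,0.7],[1,0,0,0,0.84],[1,0,0,0,0.98],[1,0,0,0,1.12]]'|tail -2
python3 -m creep '[[1,0,0,0,0.14],[1,0,0,0,0.28],[1,0,0,0,0.42],[1,0,0,0,0.56],[1,0,0,0,0.7],[1,0,0,0,0.84],[1,0,0,0,0.98],[0.8,0,0,0,0.98]]'|tail -2
python3 - <<'E'
from h import *
c=meas();cv2.imwrite("pics/w12.png",cv2.resize(c["image"],None,fx=1.5,fy=1.5,interpolation=cv2.INTER_CUBIC))
E
```

```text
wrist_force: [-0.2, 0.0, 0.4]
gripper_width: 1.001
wrist_force: [0.2, -0.7, -0.0]
gripper_width: 1.0
wrist_force: [1.0, -0.5, -0.7]
gripper_width: 0.966
n 519 h 7.93 mm lid 0.1496 top 0.1975 bar-off -0.62 mm slope 0.4 deg w 13.8 jaw -77.7 q6 84.2 F [-0.4  0.6 -0.1] tcp [ 0.5122 -0.0014  0.1972] g 0.933 t 26.7
```

View pics/w12.png

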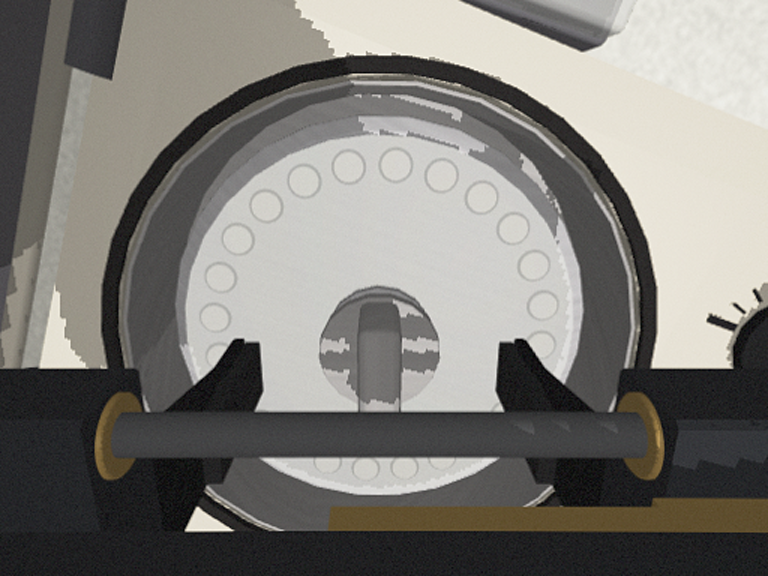

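```bash
M='from h import *
meas()'
python3 -m creep '[[0.18,0,0,0,0],[0.18,0,0,0,0],[0.18,0,0,0,0],[0.18,0,0,0,0],[0.18,0,0,0,0],[0.18,0,0,0,0],[0.18,0,0,-1,0],[0.18,0,0,-2,0]]'|tail -1
python3 -c "$M"
```

```text
gripper_width: 0.231
n 533 h 7.97 mm lid 0.1496 top 0.1976 bar-off -0.59 mm slope -2.0 deg w 13.6 jaw -77.8 q6 84.2 F [ 0.1 -0.4  0.3] tcp [ 0.5121 -0.0014  0.1949] g 0.213 t 27.55
```

```bash
M='from h import *
meas()'
python3 -m creep '[[0.18,0,0,0,-0.07],[0.18,0,0,0,-0.21],[0.18,0,0,0,-0.35],[0.18,0,0,-0.5,-0.49],[0.18,0,0,-1,-0.63],[0.18,0,0,-1,-0.77],[0.18,0,0,-1,-0.91],[0.18,0,0,-1,-1.05]]'|tail -1
python3 -c "$M"
python3 -m creep '[[0.18,0,0,0,-0.14],[0.18,0,0,0,-0.28],[0.18,0,0,0,-0.42],[0.18,0,0,-0.5,-0.56],[0.18,0,0,-1,-0.7],[0.18,0,0,-1,-0.84],[0.18,0,0,-1,-0.98],[0.18,0,0,-1,-1.1]]'|tail -1
python3 -c "$M"
```

```text
gripper_width: 0.183
n 551 h 7.16 mm lid 0.1496 top 0.1968 bar-off -2.05 mm slope 6.4 deg w 14.4 jaw -138.5 q6 23.9 F [ 1.2 -0.2  0.1] tcp [ 0.5121 -0.0014  0.194 ] g 0.181 t 28.4
gripper_width: 0.181
n 544 h 6.27 mm lid 0.1496 top 0.1959 bar-off -1.43 mm slope 6.8 deg w 14.4 jaw 158.2 q6 -39.5 F [-0.4 -0.5  0.1] tcp [ 0.5122 -0.0014  0.193 ] g 0.176 t 29.25
```

```bash
M='from h import *
meas()'
python3 -m creep '[[0.18,0,0,0,-0.14],[0.18,0,0,0,-0.28],[0.18,0,0,0,-0.42],[0.18,0,0,0,-0.56],[0.18,0,0,0,-0.7],[0.18,0,0,0,-0.84],[0.18,0,0,0,-0.97],[0.18,0,0,0,-1.04]]'|tail -1
python3 -c "$M"
python3 -m creep '[[0.18,0,0,0,0],[0,0,0,0,0],[0,0,0,0,0],[0,0,0,0,0],[0,0,0,0,0],[0,0,0,0,0],[0,0,0,0,0],[0,0,0,0,0]]'
python3 -c "$M"
```

```text
gripper_width: 0.178
n 545 h 5.54 mm lid 0.1497 top 0.1952 bar-off -0.92 mm slope 4.2 deg w 14.4 jaw 98.6 q6 -99.5 F [ 0.  -0.4 -0.4] tcp [ 0.5121 -0.0014  0.1927] g 0.18 t 30.1
time_s: 30.9
tcp_pos: [0.5121, -0.0014, 0.1926]
ee_rot: [[0.006, -0.149, 0.989], [0.001, 0.989, 0.149], [-1.0, -0.0, 0.006]]
wrist_force: [-0.6, -0.1, -1.5]
gripper_width: 0.158
n 538 h 5.46 mm lid 0.1497 top 0.1951 bar-off 0.42 mm slope 0.5 deg w 13.6 jaw 98.6 q6 -99.5 F [-0.5 -0.7 -1.8] tcp [ 0.512  -0.0015  0.1926] g 0.161 t 30.95
```

```bash
python3 - <<'E'
from h import *
c=capture("scene");cv2.imwrite("pics/s13.png",cv2.resize(c["image"][60:260,110:390],None,fx=2.8,fy=2.8,interpolation=cv2.INTER_CUBIC))
E
```

```text
(no output)
```

View pics/s13.png

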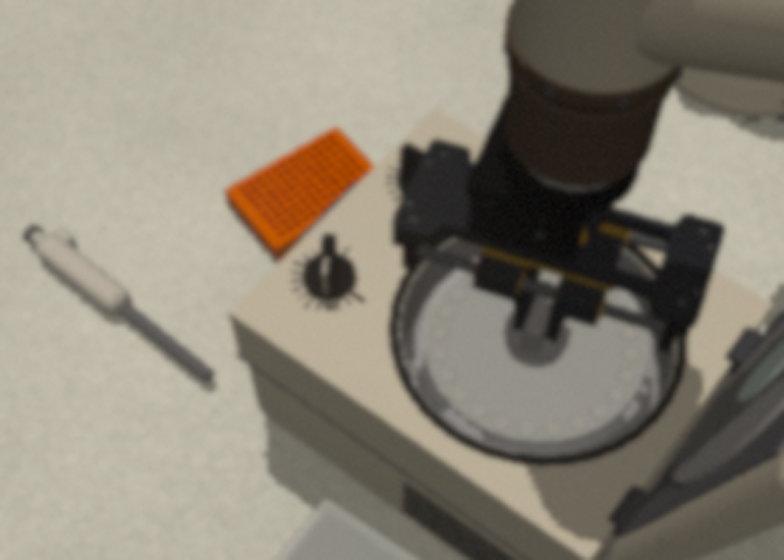

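The scene view shows the gripper closed on the bar at about (540,310). The speed dial at (327,275), the rack and the pipette are where they were, and the timer is hidden behind the gripper. I'm handing in.

```bash
python3 -c "
from h import *
print(finish_job(), sense()['time_s'])"
```

```text
the job is handed in; nothing more can be done
the job is handed in; nothing more can be done
```

I handed the job in at about 31 s of the 67 s allowed. The timer is at zero, and the screw is one full turn in from the drop, with the gripper still closed on its bar.

- **Timer:** I turned it back about 49°. A picture after I let go showed the pointer within about 1° of the zero mark. In the last picture it was hidden behind the gripper, so I could not re-check it at the end.
- **Finding the drop:** My first backward pass fell off the thread inside a 32° step, which was too coarse. I gripped the screw, lifted it clear, set it back on the thread's end and repeated the turn in 4° steps. That put the drop within about ±2°.
- **Heights at the drop:** The screw fell from about 14.9 to 10.4 mm in my measurement. The task gives 16 to 11 mm, so my heights read low by roughly 0.5 to 1 mm. On the repeat pass the height also stayed flat just before the drop instead of rising.
- **Forward turn:** I turned it clockwise 360°, estimated good to about 3°, with one regrasp halfway. The height fell by 5.0 mm, to about 5.5 mm as measured, which matches one thread pitch.
- **Final grip:** The gripper reads 0.16 open, about the bar's 14 mm width. The wrist force is only about 2 N.
- **Bench and speed dial:** The last scene picture shows the speed dial, rack and pipette unmoved. The tip box was mostly outside that picture; the arm did not go near it.

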